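# Swing the board holder to the light panel and relock it

## Robot

A 6-joint arm with a two-finger parallel gripper is mounted at the origin on the work surface. World frame = base frame: x ahead of the robot, y to its left, z up, the work surface at z = 0. Lengths are in mm, angles in rad, forces in N, time in s.
With the tool pointing down it reaches from about 275 to 825 mm from the base axis. Payload 5.2 kg.
Tool frame: the origin (TCP) lies at the very end of the fingers, on their centre line; the grasp point (between the pads) lies 19 mm behind it; z points along the fingers, y is the direction in which the jaws open and shut (so a half turn about z gives the same grasp; the last joint's range is limited). The gripper opens to 93 mm and grips with 3 to 60 N. Pads are 15 mm wide; open, the fingers measure 128 mm over their backs; the gripper's body (75 mm by 188 mm) begins 65 mm behind the grasp point.
Start: joints at [1.001, 0.259, 1.535, -0, 1.348, -0.203], TCP at [197.225, 513.427, 218.653] pointing down, gripper open.
Joint ranges: [-3.14, 3.14], [-0.91, 2.08], [0.19, 2.58], [-1.22, 4.36], [0.22, 2.71], [-3.12, 3.12]. Speed limits (rad/s): [2.57, 2.57, 3.14, 3.14, 3.14, 3.14].

## Interface

Orientations are given as [roll, pitch, yaw] about the fixed x, y, z axes, in that order (R = Rz(yaw) Ry(pitch) Rx(roll)).
In Python, from bench import robot gives the robot as it stands. The module is installed in compiled form; this text tells all that it offers. Calls block until the motion is done:
- robot.move_ptp(position, orientation): joint-space move of the TCP to a pose.
- robot.move_linear(position, ori=None, speed=150, f_stop=None): straight line of the TCP; ori=None keeps the orientation; speed is the mean speed in mm/s. With f_stop (N) it stops when the force on the tool has changed by that much, and returns True; else False.
- robot.move_j(angles): joint-space move.
- robot.move_gripper(opening): opening from 0.0 (shut) to 1.0 (fully open); the grip force is fixed at half the most; returns when the fingers have stopped.
- robot.sleep(seconds).
- robot.inverse_kinematics(position, orientation): joint angles nearest the present ones, or None.
- robot.get_image(name): name is "scene" or "top" or "wrist"; returns a dict with "img" (384x512x3 uint8, blue, green, red), "fovy" (degrees; the focal length in pixels is half the picture's height over the tangent of half this angle, whatever the lens; pixels are square), "cx", "cy" (the principal point, pixels), "k1" (the pictures are not rectified: a ray, as slopes to the right and down, at radius r is drawn at 1 + k1 r^2 times it, then the intrinsics apply), "eye" and "orientation" of the camera in the world. Camera axes: x right, y down, z forward; pixel columns grow to the right and rows downward; lengths in mm; the calibration is good to about 2 mm. A picture is of the moment at which its call begins. There is no depth.
A pose or a line that the arm cannot do raises robot.MotionError and nothing moves.
- robot.hand_in(): hands the job in, once; it reports no verdict.
Readings, each from a call of its own:
- robot.current_t(): time.
- robot.current_qpos(): joint angles.
- robot.current_joint_vel(): joint speeds.
- robot.current_joint_efforts(): joint torques, N m.
- robot.current_tcp_pos(): TCP position.
- robot.current_eef_rot(): TCP orientation.
- robot.current_contact_force(): force on the tool from outside, world axes, zero at the start.
- robot.current_ft_torque(): the same for the moment, N m.
- robot.current_gripper_width(): opening from 0.0 (shut) to 1.0 (fully open).
Only numpy, scipy, OpenCV 4.12 (cv2) and the standard library are available. Lean on these libraries where they do the work, as an engineer would, in place of code of your own. Each camera call takes 0.05 s, during which the arm holds its last target.

## Task

Unlock the swivelling circuit-board holder: pull its red plunger knob up and twist it so that it stays out by itself, then let go of it. With the plunger still held out, swing the holder's arm until the circuit board is centred over the round white light panel (not the cork pad), then twist the knob back so that the plunger drops fully home into the notch and locks the arm there. Let go, and leave the other things on the bench where they are.

Things in the scene. Friction and masses are not known exactly. Their poses are not given: they have to be found in the camera images.
- stand: The whole board holder (base, arm, plunger). Origin on the swivel axis at bench level, axes as for pivot.
- pivot (a point): Point on the vertical swivel axis of the board holder, 46 mm above the bench. The grey holder base (185 x 130 mm plate, 12 mm thick) is fixed to the bench, its position and yaw vary. Site axes are the base's: x runs from the plunger side, across the pivot, to the direction in which the arm points when its joint reads 0; z up. On the arm's hub sits a thin aluminium index plate (radius about 70 mm, top 32 mm above the bench) with three open notches in its rim.
- swing_arm (a joint): Angle of the arm about the pivot, rad, positive anticlockwise seen from above. 0 = arm along the base's x. Notches for the plunger at -1.0, 0 and +1.0; end stops at -1.35 and +1.35. The plunger catches a notch if the arm is within about 0.04 of it, and in the notch the arm has about 0.026 of play either way. The arm stays where it is left (friction about 0.1 N m) and starts locked in the middle notch.
- board_centre (a point): Centre of the green circuit board on the arm, 150 mm from the pivot axis, 54 mm above the bench (level with the top of the frame). x points outward along the arm, y to its left. The board sits fixed in a square black frame 70 x 70 mm, whose upright sides (35 mm left and right of this point, 36 to 54 mm above the bench) can be pushed. A dark bar 22 mm wide joins it to the hub. Nothing but the two flat pads lies under the frame's path.
- knob_grip (a point): Centre of the red bar-shaped plunger knob: 46 mm long (its y axis), 11 mm thick (its x axis), 22 mm tall; z up. It stands 58 mm from the pivot axis, opposite to the arm's 0 direction (base -x), 87 mm above the bench with the plunger home, and rises with it. Under the bar is a thin round stem (14 mm across at most); below, a fixed steel collar 30 mm wide ends 60 mm above the bench. At twist 0 the bar lies across the base's x.
- plunger (a joint): Lift of the plunger, m: 0 = fully home, the pin 10 mm deep in a notch; 0.010 = pin resting on the plate between notches; 0.013 = held out, the brass cross-pin resting on the collar; 0.020 = upper stop. A spring pulls it down with 4.5 N when home and about 8 N at the top.
- knob (a joint): Twist of the knob, rad, positive anticlockwise seen from above: 0 (stop, cross-pin in line with the collar's slot) to 1.35 (stop). It can turn only while lifted more than 0.013; twisted beyond about 0.8 and released it stays out; near 0 (below about 0.15) it drops under its spring once let go. Turning takes about 0.03 N m.
- light_panel_top (a point): Centre of the top of the round light panel: white glowing face, grey rim, 84 mm across, 8 mm high, fixed flat to the bench 150 mm from the pivot axis under the arm's notch at +1.0 or -1.0 (either).
- cork_pad_top (a point): Centre of the top of the brown round cork pad, same size, under the other outer notch. The wrong place.
- flux_tin: Small steel tin, 52 mm across, 30 mm tall, origin under its centre. Leave alone.
- pliers: Red-handled pliers lying flat, about 130 mm long, 12 mm high, jaws towards its own +x. Leave alone.
- wire_spool: Spool of copper wire standing on its flange, 56 mm across, 40 mm tall. Leave alone.
- screwdriver: Red screwdriver lying along its x axis, 170 mm long. Leave alone.
- solvent_bottle: White plastic bottle, 66 mm across, 170 mm tall, origin under its centre. Leave alone.
- pen_cup: Dark empty cup, 80 mm across, 100 mm tall, origin under its centre. Leave alone.
- parts_tray: Blue divided tray 100 x 140 x 28 mm, origin under its centre. Leave alone.
Not all that is in view belongs to the job. Leave any blue or pink look-alike of the part that bears light_panel_top alone.

How it is judged (in metres and radians):
On the way, in this order (a step that is already met when the one before it is completed fails the run):
1. the plunger stays out by itself, with no finger on it, the arm still at the middle notch (value of joint plunger above 0.0115 m and contact force between the fingers and stand below 0.2 N and value of joint swing_arm between -0.2 and 0.2 rad), for 0.2 s.
2. with the plunger still out, the board is over the light panel (within 25 mm) (value of joint plunger above 0.0115 m and horizontal distance between board_centre and light_panel_top below 0.025 m), for 0.2 s.
At the end, for the whole second after the job is handed in: The plunger is home (within 3 mm), the board centre is within 12 mm of the light panel's centre seen from above, and the arm is at rest (value of joint plunger below 0.003 m and horizontal distance between board_centre and light_panel_top below 0.012 m and velocity of joint swing_arm between -0.05 and 0.05 rad/s); the robot touches nothing.
It fails at once if a thing lying about on the bench is shifted more than 25 mm (distance of any of flux_tin, pliers, wire_spool, screwdriver, solvent_bottle, pen_cup, parts_tray from where it was at the start of the episode above 0.025 m).
It fails at once if the bottle, cup or spool is tipped over (angle between any of solvent_bottle, pen_cup, wire_spool's own z axis and vertical above 0.5 rad).
It also fails if it takes over 67 s, if anything falls off the work surface, if the arm or the gripper's body presses on something with over 40 N, if the wrist force passes 120 N, or if a joint passes its speed limit or range.

## Working session

There is one attempt and no reset: what is moved stays moved. The work goes in short steps, each a Python script; the robot and the scene stay as the last script left them, time stands still between calls to the robot, and variables do not carry over. Pictures are saved under pics/ and viewed, and the job is handed in when it is done.

```bash
mkdir -p pics; cat > h.py <<'E'
import numpy as np, cv2, pickle
from scipy.spatial.transform import Rotation as Ro
from bench import robot
def shot(name,fn):
    d=robot.get_image(name); cv2.imwrite('pics/'+fn+'.png',d['img']); pickle.dump(d,open('pics/'+fn+'.pkl','wb')); return d
def load(fn): return pickle.load(open('pics/'+fn+'.pkl','rb'))
def K(d):
    f=d['img'].shape[0]/2/np.tan(np.radians(d['fovy'])/2); return f
def rot(d):
    o=np.array(d['orientation'],float)
    return o if o.shape==(3,3) else Ro.from_euler('xyz',o).as_matrix()
def tohit(d,u,v,z):
    f=K(d); p=np.array([(u-d['cx'])/f,(v-d['cy'])/f]); q=p.copy()
    for _ in range(50): q=p/(1+d['k1']*(q@q))
    r=rot(d)@np.array([q[0],q[1],1]); e=np.array(d['eye']); return e+r*(z-e[2])/r[2]
def proj(d,P):
    c=rot(d).T@(np.array(P,float)-np.array(d['eye'])); q=c[:2]/c[2]; q=q*(1+d['k1']*(q@q)); f=K(d)
    return np.array([d['cx']+f*q[0],d['cy']+f*q[1]])
E
python3 - <<'E'
from h import *
for n in ['scene','top','wrist']:
    d=shot(n,n+'0'); print(n,{k:d[k] for k in d if k!='img'})
print(robot.current_t(),robot.current_eef_rot())
E
```

```text
scene {'fovy': 48.62035007429483, 'cx': 255.02309321124395, 'cy': 201.11121138195864, 'k1': 0.016140511040195687, 'eye': array([1503.94366254, -229.03772604, 1097.10379433]), 'orientation': array([-2.39757633,  0.0099293 ,  1.3463561 ])}
top {'fovy': 54.808646156136454, 'cx': 253.25892926356565, 'cy': 192.75189877878591, 'k1': -0.10425599988668437, 'eye': array([ 398.40394789,   -5.94528536, 1039.2899598 ]), 'orientation': array([-2.99537079, -0.01563878, -1.56165049])}
wrist {'fovy': 60.83723476272403, 'cx': 258.36166297849246, 'cy': 190.35427313597629, 'k1': -0.09090622107259337, 'eye': array([119.62031652, 542.55166724, 384.56976703]), 'orientation': array([2.84359634e+00, 5.79894019e-04, 1.20320399e+00])}
0.15 [-3.14018898e+00 -2.89840840e-04  2.77478459e+00]
```

View pics/top0.png

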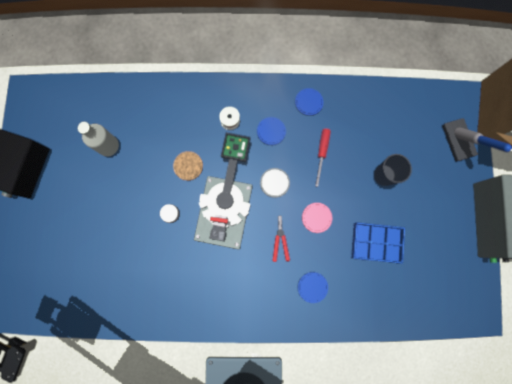

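View pics/scene0.png

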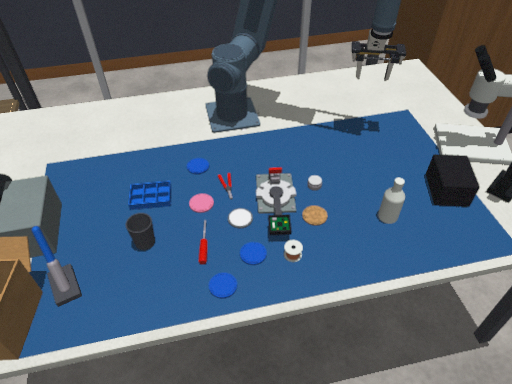

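```bash
python3 - <<'E'
from h import *
d=load('top0'); im=d['img']
c=im[95:265,150:310]; cv2.imwrite('pics/topz.png',cv2.resize(c,None,fx=3.5,fy=3.5,interpolation=cv2.INTER_CUBIC))
d=load('scene0'); im=d['img']
c=im[150:250,220:340]; cv2.imwrite('pics/scenez.png',cv2.resize(c,None,fx=6,fy=6,interpolation=cv2.INTER_CUBIC))
E
```

```text
(no output)
```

View pics/topz.png

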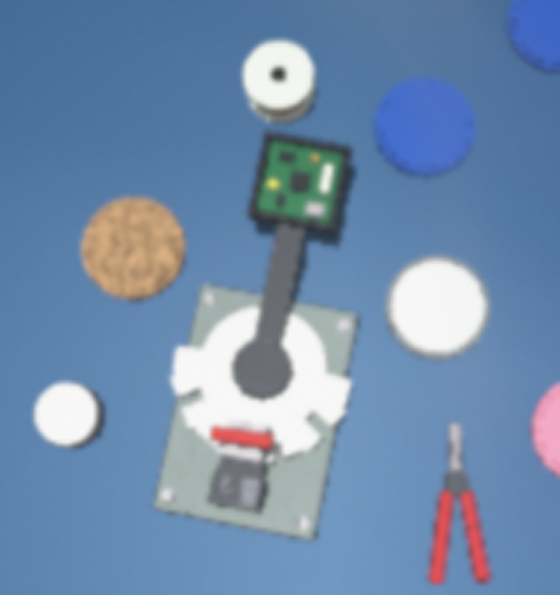

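View pics/scenez.png

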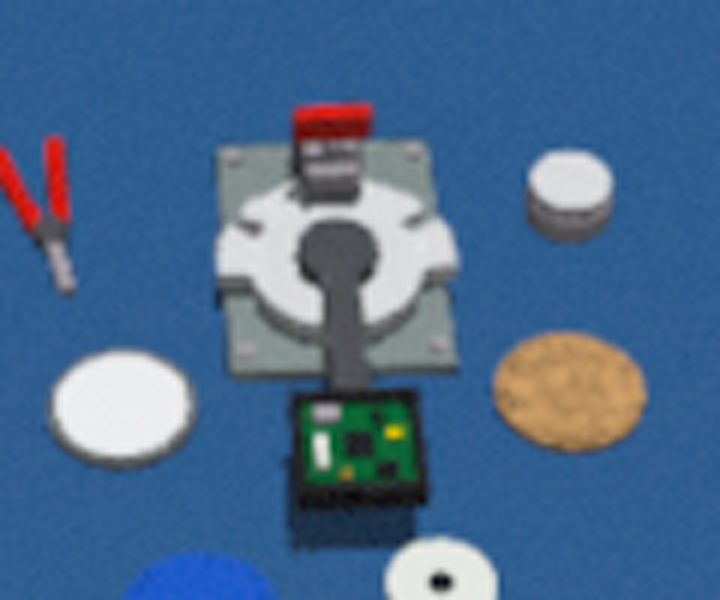

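```bash
python3 - <<'E'
from h import *
d=load('top0')
g=lambda U,V,z: tohit(d,(U+.5)/3.5-.5+150,(V+.5)/3.5-.5+95,z)[:2]
b=g(301,182,54);p=g(437,306,8);c=g(133,247,8);hb=g(263,370,46);k=g(242,436,98)
cor=[g(203,284,12),g(357,316,12),g(313,538,12),g(157,507,12)]
print('board',b,'panel',p,'cork',c,'hub',hb,'knob',k)
print('base centre',np.mean(cor,0),[np.linalg.norm(cor[i]-cor[(i+1)%4]) for i in range(4)])
print([np.arctan2(*(cor[0]-cor[3])[::-1]),np.arctan2(*(cor[1]-cor[2])[::-1])])
for x in (b,p,c,k): print(np.linalg.norm(x-hb),np.arctan2(*(x-hb)[::-1]))
k1,k2=g(213,433,98),g(272,440,98); print(k1,k2,np.linalg.norm(k1-k2),np.arctan2(*(k1-k2)[::-1]))
print(np.linalg.norm(b-k))
# scene
s=load('scene0'); h=lambda U,V,z: tohit(s,(U+.5)/6-.5+220,(V+.5)/6-.5+150,z)[:2]
print('scene board',h(359,442,54),'panel',h(122,405,8),'cork',h(570,390,8),'knobtopcentre',h(335,110,98), 'hub',h(338,250,46))
E
```

```text
board [670.94022181  29.46339672] panel [581.69377418 -80.54070469] cork [627.61250752 167.01747141] hub [523.19376266  56.59948571] knob [468.16642079  67.63643385]
base centre [495.36160599  62.47833571] [np.float64(126.9034032785462), np.float64(180.13757138313682), np.float64(125.36798295962183), np.float64(181.87740108840453)]
[np.float64(-0.17492686819601552), np.float64(-0.18331101120651386)]
150.21778695643738 -0.18164217935790533
149.09622118021082 -1.1675958836802283
151.97172712665497 0.8133155598973587
56.12328016628014 2.9436470821350387
[470.09860225  88.77250952] [465.50988176  45.78635756] 43.230378390452344 1.4644502471149425
206.33563711084557
scene board [676.77626978  28.75277946] panel [583.6326472  -82.22334499] cork [630.97045129 165.466754  ] knobtopcentre [470.04732236  68.76521559] hub [530.07147775  56.13786728]
```

```bash
python3 - <<'E'
from h import *
robot.move_gripper(0.5)
robot.move_ptp([468,67,215],[np.pi,0,1.389])
d=shot('wrist','w1'); print(robot.current_t(),robot.current_tcp_pos(),robot.current_qpos())
cv2.imwrite('pics/w1z.png',cv2.resize(d['img'],None,fx=1.5,fy=1.5,interpolation=cv2.INTER_CUBIC))
E
```

```text
2.9917 [467.91747629  67.8451007  215.02163817] [-9.27591253e-02  1.21229924e-01  1.71622030e+00  2.67969992e-04
  1.30411488e+00  8.73575943e-02]
```

View pics/w1z.png

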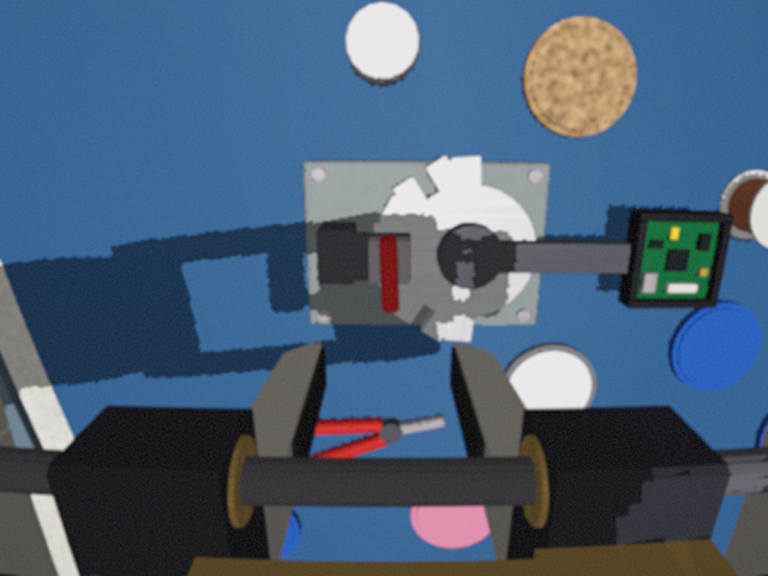

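```bash
python3 - <<'E'
from h import *
d=load('w1'); z=1.5
piv=np.array([524.,56.5]);yaw=-0.182
def P(x,y,h):
    c,s=np.cos(yaw),np.sin(yaw); return [piv[0]+c*x-s*y,piv[1]+s*x+c*y,h]
im=cv2.resize(d['img'],None,fx=3,fy=3,interpolation=cv2.INTER_CUBIC)
def dr(p): 
    u=(proj(d,p)+.5)*3-.5; cv2.circle(im,tuple(int(round(a)) for a in u),2,(0,255,255),-1)
for x in(-63.5,-52.5):
  for y in(-23,23):
    for h in (76,98): dr(P(x,y,h))
for a in (-35,35):
  for b in (-35,35): dr(P(150+a,b,54))
dr(P(0,0,46))
for t in np.linspace(0,6.28,24): dr([*(np.array(P(150*np.cos(-1),150*np.sin(-1),8))+[42*np.cos(t),42*np.sin(t),0])])
cv2.imwrite('pics/w1a.png',im[400:850,600:1400])
E
```

```text
(no output)
```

View pics/w1a.png

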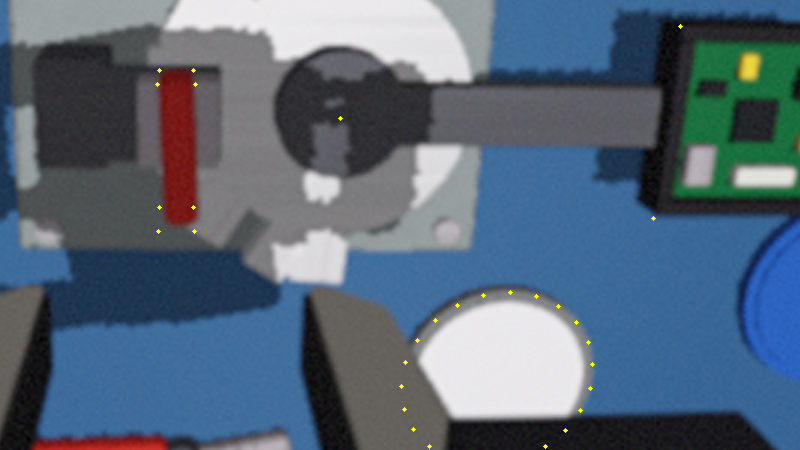

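```bash
python3 - <<'E'
from h import *
robot.move_gripper(0.4)
r=[np.pi,0,1.42]
robot.move_linear([468.4,68.2,130],r,speed=150)
print(robot.move_linear([468.4,68.2,79],r,speed=80,f_stop=5), robot.current_tcp_pos(), robot.current_eef_rot(),robot.current_contact_force())
robot.move_gripper(0.0)
print(robot.current_gripper_width()*93, robot.current_tcp_pos(), robot.current_eef_rot(),robot.current_contact_force(),robot.current_ft_torque(),robot.current_t())
E
```

```text
False [468.78993132  68.16529737  79.36428956] [ 3.14090113e+00 -5.26615243e-05  1.41997675e+00] [-0.95065972  0.2361982   0.59670444]
10.756388674153815 [468.70572282  68.18302522  79.24845603] [ 3.14089948e+00 -6.49998024e-05  1.41997497e+00] [ 0.02282327 -0.39141712  0.89036774] [-0.07876824 -0.03159156 -0.00642853] 5.4583
```

```bash
python3 - <<'E'
from h import *
p=[468.4,68.2]
for h in (5,10,16.5):
    robot.move_linear([*p,79+h],[np.pi,0,1.42],speed=30)
    print(h,robot.current_tcp_pos()[2],robot.current_contact_force())
q=robot.current_qpos()
# twist by +1.15 in steps
for a in np.linspace(0,1.2,7)[1:]:
    j=robot.inverse_kinematics([*p,95.5],[np.pi,0,1.42+a])
    robot.move_j(j)
    print(round(a,2),robot.current_tcp_pos(),robot.current_contact_force(),robot.current_ft_torque(),robot.current_gripper_width()*93)
print(robot.current_t())
shot('wrist','w2'); shot('top','t2'); shot('scene','s2')
E
```

```text
5 83.87732721171753 [ 2.63654236  0.51859508 -5.6941281 ]
10 89.07656133431355 [ 3.22169347  0.05917866 -7.58306508]
16.5 95.61608461042981 [ 3.10889347  0.19086401 -8.44921678]
0.2 [468.30496042  68.21916612  95.39736401] [ 3.48227126  0.18892071 -8.17264336] [-0.16211125 -0.6658179   0.07827   ] 10.86133137077094
0.4 [468.25945803  68.20804318  95.38825677] [ 3.13300933 -0.91531717 -8.40227283] [-0.10354931 -0.62889145  0.05240606] 10.50378292273269
0.6 [468.17012452  68.17458076  95.36488735] [ 2.69567149 -1.4866779  -8.03074821] [-0.15298695 -0.49655651  0.02185795] 10.630885837411451
0.8 [468.0975077   68.1524723   95.37855317] [ 2.05261478 -1.41190365 -8.41735549] [-0.23365349 -0.43349168 -0.01625115] 10.424599876570388
1.0 [468.06194926  68.10626549  95.37202583] [ 1.87701493 -0.5135799  -8.65100817] [-0.25700555 -0.2913758  -0.01935805] 10.711178655059756
1.2 [468.01523897  68.06425043  95.36315423] [-0.11150327 -2.05334184 -7.60189705] [-0.42590811 -0.19320489 -0.04182278] 11.15098422241005
8.3083
```

View pics/w2.png

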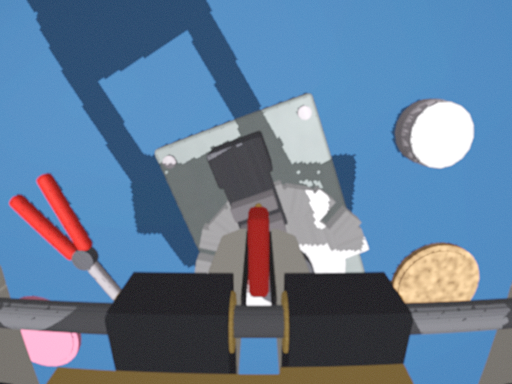

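```bash
python3 - <<'E'
from h import *
p=[468.4,68.2]; r=[np.pi,0,2.62]
for z in (93.5,92.3):
    robot.move_linear([*p,z],r,speed=20); print(robot.current_tcp_pos()[2],robot.current_contact_force())
robot.move_gripper(0.4)
print(robot.current_contact_force(),robot.current_gripper_width())
robot.sleep(0.3)
robot.move_linear([*p,215],r,speed=150); robot.sleep(0.3)
d=shot('wrist','w3'); d=shot('top','t3');d=shot('scene','s3')
print(robot.current_t(),robot.current_tcp_pos())
for n,(a,b,c,e) in dict(w3=(0,384,0,512),s3=(150,250,220,340)).items():
    cv2.imwrite(f'pics/{n}z.png',cv2.resize(load(n)['img'][a:b,c:e],None,fx=1.5 if n=='w3' else 6,fy=1.5 if n=='w3' else 6,interpolation=cv2.INTER_CUBIC))
E
```

```text
93.25574518912032 [ 0.53792237 -3.50187199 -8.04868232]
92.25729810137382 [-0.80435055 -2.30744285 -7.3728301 ]
[ 0.10710995 -0.16317911  0.39014713] 0.39643246732965637
11.325 [468.32343104  68.18242181 214.74970958]
```

View pics/w3z.png

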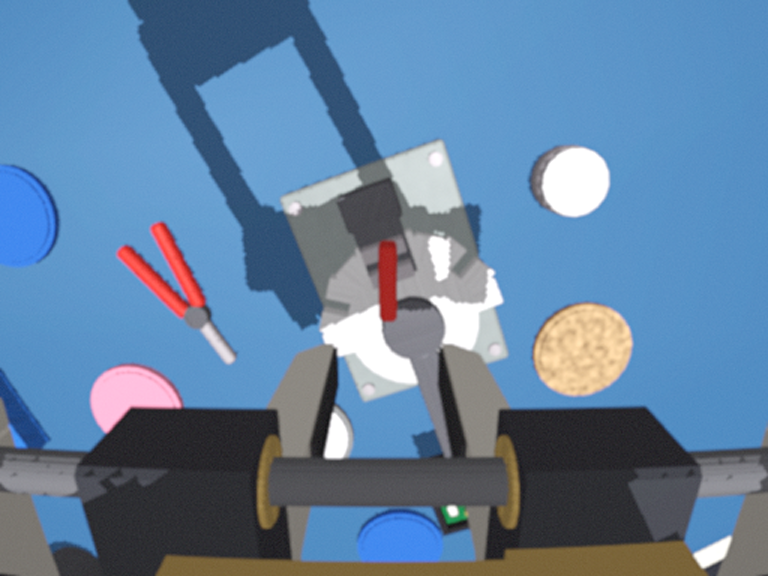

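View pics/s3z.png

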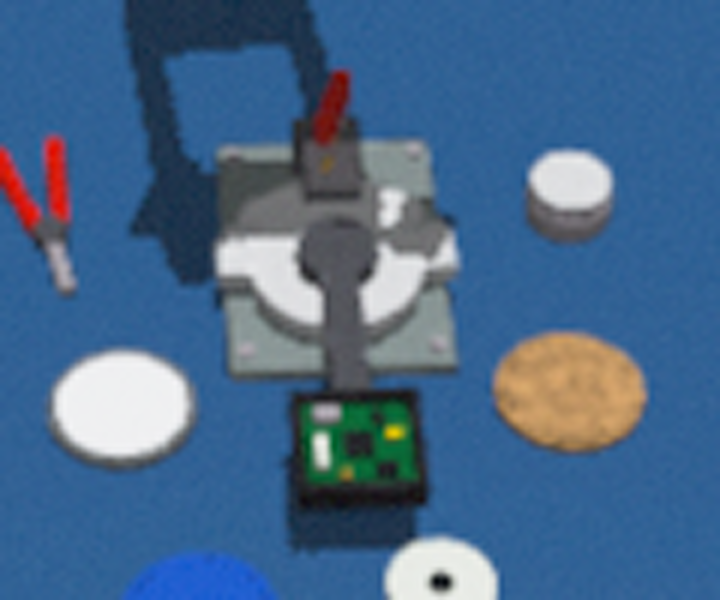

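```bash
cat >> h.py <<'E'
piv=np.array([525.,57.7]); yaw=-0.182
def arm(t,z,r=150): return [piv[0]+r*np.cos(yaw+t),piv[1]+r*np.sin(yaw+t),z],[np.pi,0,np.pi+yaw+t]
E
python3 - <<'E'
from h import *
robot.move_gripper(0.9)
robot.move_ptp(*arm(0,215))
robot.move_linear(*arm(0,100),speed=150)
print(robot.current_tcp_pos(),robot.current_gripper_width()*93)
shot('wrist','w4'); d=shot('top','t4')
print(robot.move_linear(*arm(0,40),speed=80,f_stop=4),robot.current_tcp_pos(),robot.current_contact_force(),robot.current_t())
d=shot('wrist','w5'); d=shot('scene','s5')
cv2.imwrite('pics/s5z.png',cv2.resize(d['img'][150:270,220:340],None,fx=5,fy=5,interpolation=cv2.INTER_CUBIC))
E
```

```text
[673.17208111  30.58535097 101.42282906] 83.6796658868057
False [672.94654645  30.50273646  40.36746579] [-0.55438802 -0.76330033 -0.10747088] 14.9833
```

View pics/w5.png

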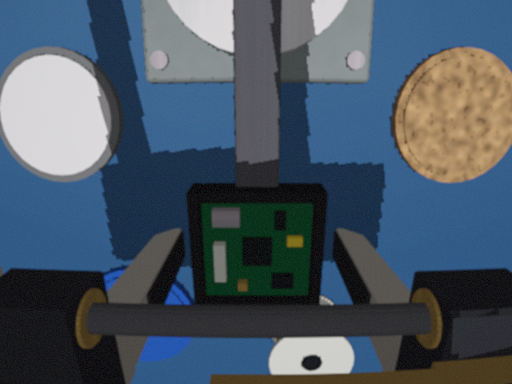

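View pics/s5z.png

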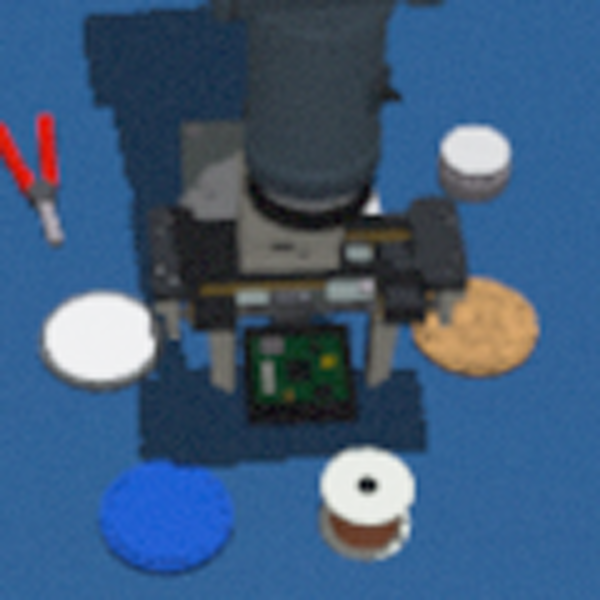

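```bash
python3 - <<'E'
from h import *
for t in np.linspace(0,-1.0,9)[1:]:
    st=robot.move_linear(*arm(t,40),speed=60,f_stop=20)
    print(round(t,2),st,robot.current_contact_force(),robot.current_t())
    if st: break
print(robot.current_tcp_pos(),arm(-1,40))
robot.sleep(0.2)
d=shot('wrist','w6'); d=shot('scene','s6'); shot('top','t6')
cv2.imwrite('pics/s6z.png',cv2.resize(d['img'][150:270,200:320],None,fx=5,fy=5,interpolation=cv2.INTER_CUBIC))
E
```

```text
-0.12 False [-0.20229008 -0.99888342  0.46043727] 15.5417
-0.25 False [0.24839675 0.28708647 0.3594906 ] 16.0
-0.38 False [-0.53679053  0.76204037  0.19380576] 16.4583
-0.5 False [-0.60297544  0.15453305 -0.13066653] 16.9167
-0.62 False [-0.20254174  0.09087603 -0.39633951] 17.375
-0.75 False [ 0.81200895 -0.1693916   0.80781053] 17.8333
-0.88 False [-0.30504227  0.25709594  0.13180836] 18.2917
-1.0 False [0.97284939 0.49048773 0.22896656] 18.75
[582.13694554 -81.00404913  40.07177725] ([np.float64(581.8612277588218), np.float64(-81.10490185061688), 40], [3.141592653589793, 0, 1.9595926535897932])
```

View pics/w6.png

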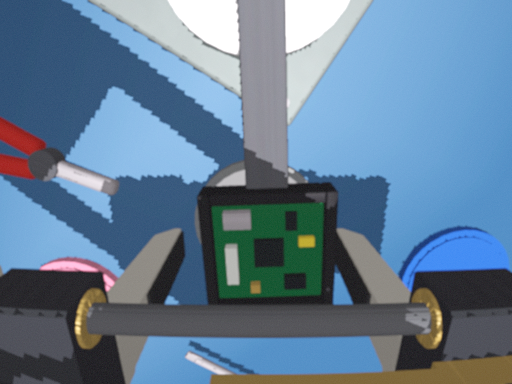

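View pics/s6z.png

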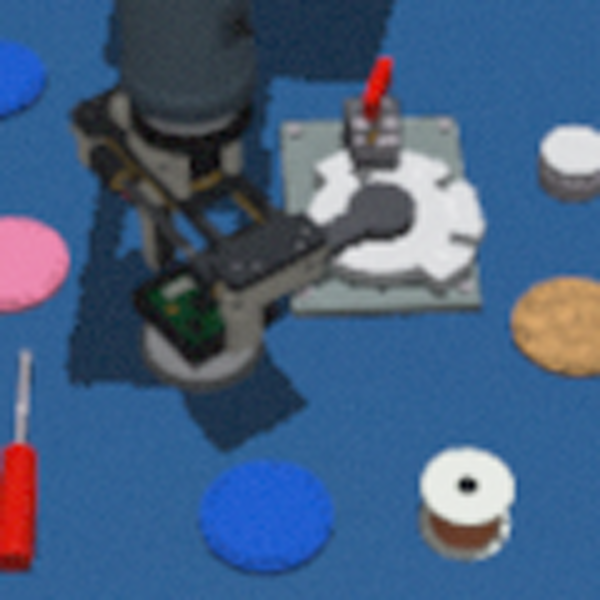

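```bash
python3 - <<'E'
from h import *
robot.move_gripper(0.765); print(robot.current_gripper_width()*93,robot.current_contact_force())
robot.sleep(0.3); d=shot('wrist','w7')
robot.move_gripper(0.9); robot.sleep(.1); print(robot.current_contact_force(),robot.current_t())
robot.move_linear(*arm(-1,120),speed=150)
robot.move_linear(*arm(-1,215),speed=150)
robot.move_ptp([468.4,68.2,250],[np.pi,0,2.62])
d=shot('top','t8'); s=shot('scene','s8'); print(robot.current_t())
cv2.imwrite('pics/t8z.png',cv2.resize(d['img'][110:260,170:320],None,fx=4,fy=4,interpolation=cv2.INTER_CUBIC))
cv2.imwrite('pics/s8z.png',cv2.resize(s['img'][150:260,200:320],None,fx=5,fy=5,interpolation=cv2.INTER_CUBIC))
E
```

```text
71.29456713319357 [1.2455726  0.00685946 0.13788224]
[ 0.87458859 -0.0901722  -0.17836945] 20.4917
22.8417
```

View pics/t8z.png

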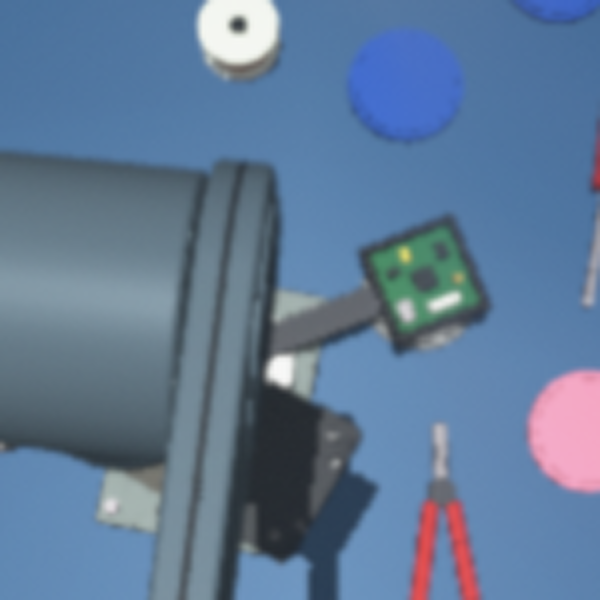

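View pics/s8z.png

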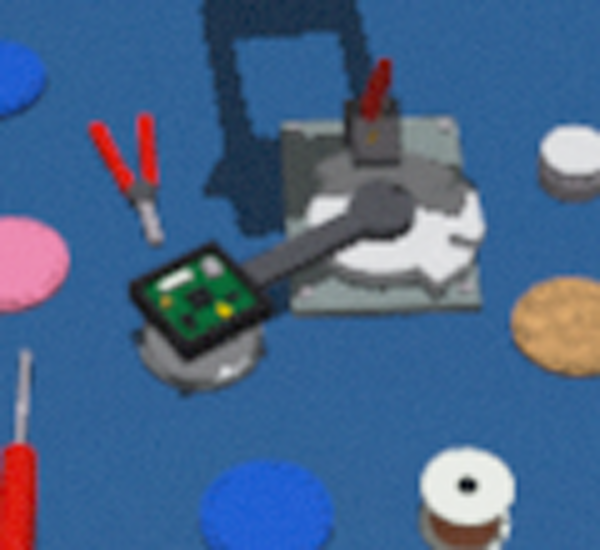

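View pics/w7.png

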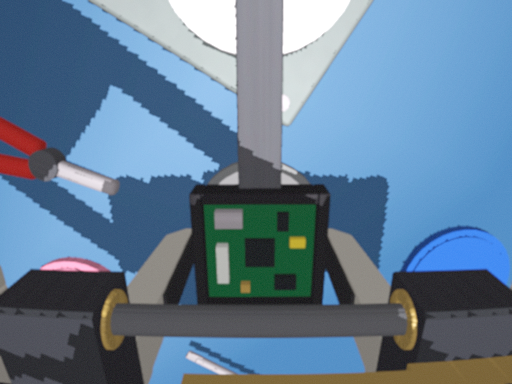

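```bash
python3 - <<'E'
from h import *
def meas(fn,x0,x1,y0,y1):
    d=load(fn); im=d['img']; hsv=cv2.cvtColor(im,cv2.COLOR_BGR2HSV)
    m=cv2.inRange(hsv,(45,80,30),(90,255,255)); m[:y0]=0;m[y1:]=0;m[:,:x0]=0;m[:,x1:]=0
    m=cv2.morphologyEx(m,cv2.MORPH_CLOSE,np.ones((9,9)))
    n,l,s,c=cv2.connectedComponentsWithStats(m); i=1+np.argmax(s[1:,4])
    r=cv2.minAreaRect(np.argwhere(l==i)[:,::-1].astype(np.float32))
    P=tohit(d,*r[0],54)[:2]; v=P-piv; print(fn,s[i,4],r,P,np.linalg.norm(v),np.arctan2(v[1],v[0])-yaw); return P
meas('top0',200,310,100,220); meas('scene0',220,340,180,260)
a=meas('t8',200,310,100,220); b=meas('s8',200,320,180,260)
E
```

```text
top0 434 ((235.23077392578125, 146.34616088867188), (21.376657485961914, 20.592193603515625), 11.309932708740234) [671.76715787  30.60813218] 149.24666807043022 -0.0005360835245529216
scene0 271 ((279.5, 223.0), (14.0, 19.0), 90.0) [675.84077292  29.27930382] 153.49486879188757 -0.004231932357041696
t8 450 ((275.5345153808594, 179.08621215820312), (21.354963302612305, 21.354963302612305), 68.19859313964844) [581.76161708 -80.01664375] 148.9555475278579 -0.997849323556065
s8 233 ((239.20004272460938, 208.9000244140625), (14.310833930969238, 19.230182647705078), 63.43495178222656) [587.3672865  -83.68914674] 154.53339199469178 -0.9733650833520022
```

```bash
python3 - <<'E'
from h import *
p=[468.4,68.2]; r=[np.pi,0,2.62]
robot.move_gripper(0.4)
robot.move_linear([*p,130],r,speed=150)
print(robot.move_linear([*p,92.3],r,speed=80,f_stop=5),robot.current_tcp_pos())
robot.move_gripper(0.0); print(robot.current_gripper_width()*93,robot.current_contact_force())
robot.move_linear([*p,95.5],r,speed=30); print(robot.current_contact_force(),robot.current_tcp_pos())
for a in np.linspace(1.2,-0.03,7)[1:]:
    robot.move_j(robot.inverse_kinematics([*p,95.5],[np.pi,0,1.42+a]))
    print(round(a,2),robot.current_contact_force(),robot.current_ft_torque()[2],robot.current_gripper_width()*93)
r=[np.pi,0,1.39]
for z in (92,88,84,80,79):
    robot.move_linear([*p,z],r,speed=30); print(z,robot.current_tcp_pos()[2],robot.current_contact_force())
print(robot.current_t()); shot('scene','s9'); shot('top','t9')
E
```

```text
False [468.66135991  68.17375374  92.55528954]
10.732635806619834 [-1.0556256  -1.65253103  3.74231358]
[ 2.37876209 -1.84028888 -6.80592363] [468.2045069   68.01841052  94.99112507]
1.0 [ 1.41370182 -3.17244261 -8.16844496] -0.04381188305569439 10.657957461026095
0.79 [ 1.59868104 -3.00285529 -8.44737309] 0.001098160730422848 10.718047318052033
0.58 [ 2.19497109 -3.1484579  -8.61648375] 0.04105836042969194 10.643181320036751
0.38 [ 2.46743471 -1.42258731 -7.87261355] -0.029623164432697996 10.826136232737724
0.18 [ 2.1254203  -3.20275681 -8.64968177] -0.014397423242087823 11.286542868680694
-0.03 [ 2.57273583 -3.1337875  -8.11095629] -0.020283845452668186 10.72753968608471
92 91.8869534063854 [ 2.24785117 -3.79298085 -7.72649231]
88 87.89116054497234 [ 2.77640196 -2.66479406 -6.70108511]
84 83.93989007958642 [ 2.59155665 -3.36544252 -6.55994203]
80 79.96818926117363 [ 2.29953224 -3.45766762 -5.35322598]
79 79.72983345707327 [-0.03548236 -2.53738936  3.85682803]
29.3833
```

```bash
python3 - <<'E'
from h import *
robot.move_gripper(0.4); robot.sleep(.2)
robot.move_linear([468.4,68.2,215],speed=150)
robot.move_j([1.001,0.259,1.535,0,1.348,-0.203]); robot.sleep(.3)
d=shot('top','t10'); s=shot('scene','s10'); print(robot.current_t(),robot.current_contact_force())
cv2.imwrite('pics/t10z.png',cv2.resize(d['img'][95:265,150:310],None,fx=3.5,fy=3.5,interpolation=cv2.INTER_CUBIC))
cv2.imwrite('pics/s10z.png',cv2.resize(s['img'][150:260,200:330],None,fx=5,fy=5,interpolation=cv2.INTER_CUBIC))
E
```

```text
33.675 [ 0.28077961  0.34043612 -0.18542652]
```

View pics/t10z.png

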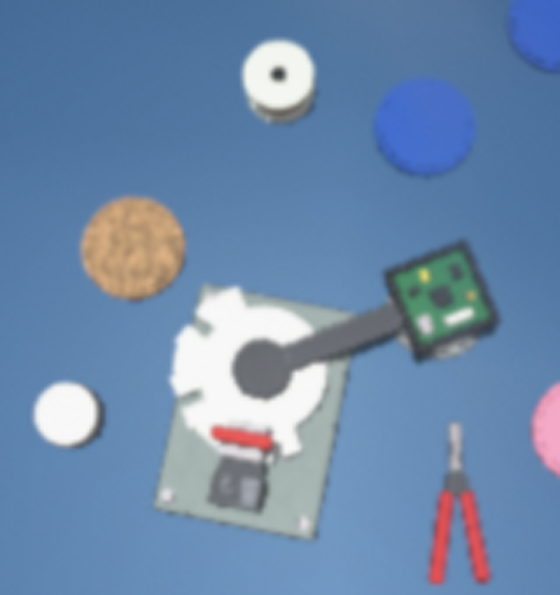

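View pics/s10z.png

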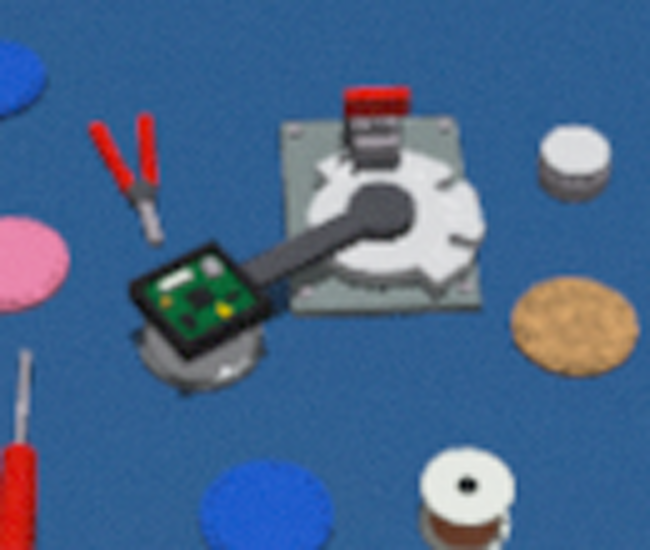

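```bash
python3 - <<'E'
from h import *
for n in('scene0','s8','s10'):
    h=cv2.cvtColor(load(n)['img'],cv2.COLOR_BGR2HSV); m=(cv2.inRange(h,(0,150,60),(8,255,255))|cv2.inRange(h,(172,150,60),(180,255,255)))
    m[:160]=0;m[182:]=0;m[:,:262]=0;m[:,290:]=0
    print(n,np.argwhere(m).mean(0),m.sum()//255)
d=load('t10');P=tohit(d,(442+.5)/3.5-.5+150,(297+.5)/3.5-.5+95,54); print(P)
robot.hand_in()
E
```

```text
scene0 [169.9516129  274.70967742] 62
s8 [167.79487179 274.66666667] 39
s10 [169.9516129  274.70967742] 62
[580.63584228 -81.08549346  54.        ]
the job is handed in; nothing more can be done
```

The board holder is now locked in the -1.0 notch with the board over the white light panel. I handed the job in at about 34 s of the 67 s allowed; hand-in reports no verdict.

**What I did:** I gripped the red knob, lifted it about 16 mm, twisted it about 1.2 rad and let go; it stayed out. Then I set the open fingers either side of the board frame, swung the arm to -1.0 and closed them lightly to centre it. Finally I twisted the knob back to 0, lowered it home, let go and moved the robot clear.

**Last checks:**
- **Plunger:** in the scene camera the knob is at the same pixel position as at the start, when it was fully home. It met no plate on the way down.
- **Board:** the top camera puts the board centre at (580.6, -81.1) mm, against (581.7, -80.5) mm for the panel. That is about 1.2 mm off, with 12 mm allowed.
- **Bench:** nothing near the holder looks moved in the last close-up pictures. I did not re-check the bottle, cup or tray there, but the robot kept well away from them.

**Disagreement:** before locking, the scene camera read the arm angle about 0.025 rad off the top camera (-0.973 against -0.998). Its board radius also read 4 mm long, as it had at the start. I trusted the top camera, and the plunger then dropped into the notch.

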